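# Grade the spare trackball balls

### The arm

A 6-joint arm with a two-finger parallel gripper is mounted at the origin on the work surface. World frame = base frame: x ahead of the robot, y to its left, z up, the work surface at z = 0. Lengths are in m, angles in rad, forces in N, time in s.
With the tool pointing down it reaches from about 0.225 to 0.875 m from the base axis. Payload 3.4 kg.
Tool frame: the origin (TCP) lies between the finger pads; the fingertips stand 11 mm ahead of it and the grasp point (between the pads) lies 8 mm behind it; z points along the fingers, x is the direction in which the jaws open and shut, and the axes are right-handed (so a half turn about z gives the same grasp; the last joint's range is limited). The gripper opens to 85 mm and grips with 20 to 120 N. Pads are 22 mm wide; open, the fingers measure 114 mm over their backs; the gripper's body (76 mm by 85 mm) begins 54 mm behind the grasp point. The pads swing forward as they close: fully open they stand 13 mm farther back than shut.
Start: joints at [1.03, 0.276, 1.505, -0, 1.361, -0.121], TCP at [0.234, 0.525, 0.242] pointing down, gripper open.
Joint ranges: [-2.89, 2.89], [-0.75, 2.08], [0.22, 2.7], [-1.18, 4.32], [0.11, 2.71], [-2.7, 2.7]. Speed limits (rad/s): [2.57, 2.57, 3.14, 3.14, 3.14, 3.14].

### API

Orientations are given as a rotation vector (axis times angle).
In Python, from bench import arm gives the robot as it stands.
- The arm moves only by the tool step_arm, never from a script. Its argument "commands" is a list of rows, each a list of 4 numbers: the shift along the world's x, y, z in m, then the turn about the world's z in degrees. A call has 1 to 10 rows; each row is the pose to reach, as a shift and turn from the pose measured when the call began; what a row does not reach only later rows make up. A row lasts 1/10 s, in which the tool goes at most 50 mm and 8.59 degrees, less where a joint would pass 70% of its speed; a pose out of reach is approached as far as the arm can. A call with a gripper value outside its range is refused whole. "claw" is the opening, from 0 (shut) to 1 (fully open), set as the call begins (left out, the last holds). The fingers move at their own pace and stop on an object; "newtons" is the grip in N (left out, the last holds). Time passes only in rows, so rows that repeat a pose let the fingers close. It gives the time, the measured TCP pose, the force and the opening at its end, in the units of the state.
- arm.state(): the state, without advancing time (a new reading comes with each control period).
- arm.grab_frame(name): name is "scene" or "side" or "wrist"; returns a dict with "img" (400x640x3 uint8, red, green, blue), "depth" (400x640 float32, m along the optical axis (not along the pixel's ray), 0 where there is no reading), "vfov" (degrees; the focal length in pixels is half the picture's height over the tangent of half this angle, whatever the lens; pixels are square), "cx", "cy" (the principal point, pixels), "world_from_camera" (4x4, takes a point from camera to world coordinates). Camera axes: x right, y up, looking along -z (the intrinsics and any distortion apply to the point x, -y, -z); pixel columns grow to the right and rows downward; lengths in m; the calibration is good to about 2 mm. A picture is of the moment at which its call begins.
- arm.job_done(): hands the job in, once; it reports no verdict.
The state is a dict: "clock": time; "joint_pos": joint angles; "qd": joint speeds; "effort": joint torques, N m; "tool_pos": TCP position; "tool_rot": TCP orientation; "force": force on the tool from outside, world axes, zero at the start; "torque": the same for the moment, N m; "width": finger opening in m.
Only numpy, scipy, OpenCV 4.12 (cv2) and the standard library are available. Lean on these libraries where they do the work, as an engineer would, in place of code of your own. Each camera call takes 0.05 s, during which the arm holds its last target. There are 200 camera calls.

### The job

Take the scoop that holds the two loose spare trackball balls by its cross handle, and tip it nose down over the upper end of the sloping wooden grader so that both balls roll out and sort themselves: the small one between the bars into the low side lane, the large one along the bars into the trough at the foot. Then stand the empty scoop upright on the desk and let go of it.

Things in the scene. Friction and masses are not known exactly. Their poses are not given: they have to be found in the camera images.
- scoop_handle (a point): Centre of the ball scoop's cross handle: wooden bar 60 mm long (y), 14 thick (x), 18 high, 97 above the desk; fingers close along x. x to the open nose, z up. Scoop 60 wide, 250 g, its floor climbs 15 deg from the closed back to the nose edge, 72 ahead of and 54 below this point. Tipped 40 deg nose down it empties. A like scoop of oddments stands near. Front foot: sole 31 ahead, 97 below.
- grader: Fixed wooden grader. Origin on the desk under its upper edge; x downhill (12 deg), z up. Head plate: x 0 to 90 mm, 125 to 106 high, 132 wide between 38 mm walls, open at x=0. Steel bars, 34 mm gaps, x 90 to 226. Small balls drop to a floor sloping to the side lane: x 18 to 210, y -112 to -66, floor 5 to 25 high, wall 50. Large ones roll into the foot trough: x 226 to 306, y +-66, floor 38 to 65 high.
- large_ball_center (a point): Centre of the large black ball, 44 mm in diameter, about 60 g; starts in the scoop.
- small_ball_center (a point): Centre of the small black ball, 25 mm in diameter, about 14 g; starts in the scoop.

How it is judged:
On the way, in this order (a step that is already met when the one before it is completed fails the run):
1. the scoop is lifted off the desk with both balls in it (height (world z) of scoop_handle above 0.14 m and distance between scoop_handle and large_ball_center below 0.12 m and distance between scoop_handle and small_ball_center below 0.12 m), for 0.1 s.
2. the scoop is tipped nose down (more than 17 degrees) over the upper end of the grader (angle between scoop_handle's own x axis and vertical above 1.87 rad and x of scoop_handle in the frame of grader between -0.15 and 0.15 m and y of scoop_handle in the frame of grader between -0.12 and 0.12 m and z of scoop_handle in the frame of grader between 0.13 and 0.45 m), for 0.1 s.
At the end, for the whole second after the job is handed in: The small ball lies in the low side lane, the large ball in the trough at the foot of the grader, and the scoop stands upright (within 10 degrees) on the desk, let go (its handle centre 85 to 109 mm up) (x of small_ball_center in the frame of grader between 0.015 and 0.214 m and y of small_ball_center in the frame of grader between -0.114 and -0.062 m and z of small_ball_center in the frame of grader between 0 and 0.06 m and x of large_ball_center in the frame of grader between 0.215 and 0.308 m and y of large_ball_center in the frame of grader between -0.07 and 0.07 m and z of large_ball_center in the frame of grader between 0.04 and 0.115 m and height (world z) of scoop_handle between 0.085 and 0.109 m and angle between scoop_handle's own z axis and vertical below 0.17 rad); the robot touches nothing.
It also fails if it takes over 61 s, if anything falls off the work surface, if the arm or the gripper's body presses on something with over 40 N, if the wrist force passes 120 N, or if a joint passes its speed limit or range.

## Working session

There is one attempt and no reset: what is moved stays moved. The work goes in short steps, Python scripts to look and compute and a tool call to move; the robot and the scene stay as the last step left them, time stands still between calls to the robot, and variables do not carry over. Pictures are saved under pics/ and viewed, about 8 in all and at most 12, crops included, and the job is handed in when it is done.

Besides the shell and the picture viewer there is one more tool, called after ">>>" as name(argument=value, ...), one argument or row to a line, values as JSON. step_arm: Moves the arm, as the interface text tells. Its arguments: {"type":"object","properties":{"commands":{"type":"array"},"claw":{"type":"number"},"newtons":{"type":"number"}},"required":["commands"]}

```bash
mkdir -p pics; cat > h.py <<'E'
import numpy as np, cv2
from bench import arm
def grab(n,save=None):
    f=arm.grab_frame(n)
    if save: cv2.imwrite('pics/'+save,f['img'][:,:,::-1])
    np.savez('pics/'+n+'.npz',**f); return f
def cloud(f):
    h,w=f['depth'].shape; fl=h/2/np.tan(np.radians(f['vfov'])/2)
    u,v=np.meshgrid(np.arange(w),np.arange(h)); d=f['depth']
    P=np.stack([(u-f['cx'])/fl*d,-(v-f['cy'])/fl*d,-d],-1); T=f['world_from_camera']
    return P@T[:3,:3].T+T[:3,3]
E
python3 - <<'E'
from h import *
for n in('scene','side'):
    f=grab(n,n+'0.png'); print(n,f['vfov'],f['cx'],f['cy'],{k for k in f},f['world_from_camera'].round(3).tolist(),(f['depth']>0).mean())
print(arm.state())
E
```

```text
scene 43.049335890948086 320.4139752322171 201.2115745586381 {'world_from_camera', 'depth', 'img', 'vfov', 'cy', 'cx'} [[0.653, -0.607, 0.453, 0.98], [0.757, 0.517, -0.399, -0.448], [0.007, 0.604, 0.797, 0.812], [0.0, 0.0, 0.0, 1.0]] 0.99598046875
side 56.11509815612371 325.66290489349126 205.6850706696029 {'world_from_camera', 'depth', 'img', 'vfov', 'cy', 'cx'} [[0.942, -0.191, 0.276, 0.758], [0.335, 0.536, -0.775, -0.573], [0.0, 0.823, 0.569, 0.46], [0.0, 0.0, 0.0, 1.0]] 0.99596484375
{'clock': 0.1, 'joint_pos': array([ 1.02994895e+00,  2.76535714e-01,  1.50601032e+00, -1.18999572e-05,
        1.36067287e+00, -1.21014798e-01]), 'qd': array([-0.00060695, -0.00149721, -0.00109101,  0.00145742,  0.00085508,
        0.00032657]), 'effort': array([ 3.38263490e-03, -4.17697763e+01, -2.46406782e+01, -8.48363948e-05,
        5.78070962e-03, -2.36501613e-06]), 'tool_pos': array([0.23416018, 0.52467398, 0.24152241]), 'tool_rot': array([ 2.63496628e+00,  1.70938620e+00, -2.28665455e-03]), 'force': array([ 0.22034931, -0.32011353, -0.69316609]), 'torque': array([-0.00883747, -0.04796419,  0.00644074]), 'width': 0.08568495384783774}
```

View pics/scene0.png

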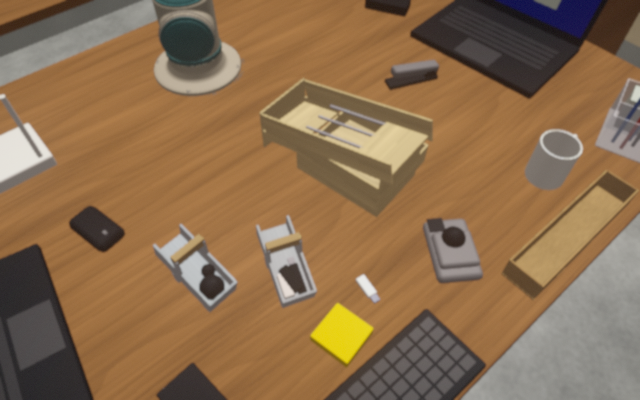

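View pics/side0.png

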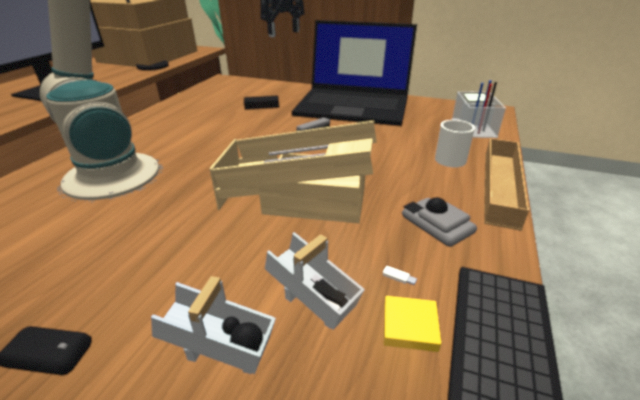

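```bash
python3 - <<'E'
from h import *
f={n:np.load(f'pics/{n}.npz') for n in('scene','side')}
a=cv2.resize(f['scene']['img'][210:315,140:320],None,fx=4.4,fy=4.4,interpolation=2)[:300*2,:792]
b=cv2.resize(f['side']['img'][225:375,140:370],None,fx=3.4,fy=3.4,interpolation=2)
w=792
im=np.vstack([cv2.resize(a,(500,290)),cv2.resize(b,(500,310))])
cv2.imwrite('pics/crop1.png',im[:,:,::-1])
for n in f:
    P=cloud(f[n]); hsv=cv2.cvtColor(f[n]['img'],cv2.COLOR_RGB2HSV)
    dark=(f[n]['img'].max(-1)<60)
    # tallest points of the near things: bars
    box=(150,250,310,320) if n=='scene' else (150,230,370,370)
    m=np.zeros(dark.shape,bool)
    m[210 if n=='scene' else 230:315 if n=='scene' else 372,140 if n=='scene' else 150:318 if n=='scene' else 366]=1
    top=(m&(P[...,2]>.088)&(P[...,2]<.125)).astype(np.uint8)
    k,L,S,C=cv2.connectedComponentsWithStats(top)
    for i in range(1,k):
        if S[i,4]>40:
            q=P[L==i]; r=cv2.minAreaRect(q[:,:2].astype(np.float32)*1000); print(n,'bar',C[i].round(),q.mean(0).round(4),q[:,2].max().round(4),r)
    d=(m&dark).astype(np.uint8); k,L,S,C=cv2.connectedComponentsWithStats(d)
    for i in range(1,k):
        if S[i,4]>40: q=P[L==i]; print(n,'dark',C[i].round(),S[i,4],np.median(q,0).round(4),q[:,2].max().round(4))
E
```

```text
scene bar [283. 243.] [ 0.6016 -0.1963  0.102 ] 0.1093 ((599.0682983398438, -194.7610321044922), (60.09050369262695, 17.65927505493164), 70.36993408203125)
scene bar [188. 250.] [ 0.5111 -0.3232  0.102 ] 0.1093 ((508.70843505859375, -321.97381591796875), (17.48729705810547, 60.59699249267578), 7.612197399139404)
scene dark [211. 285.] 306 [ 0.5642 -0.3217  0.0471] 0.0564
side bar [310. 251.] [ 0.6007 -0.1989  0.1017] 0.1084 ((599.6051025390625, -194.03579711914062), (62.037200927734375, 16.56702423095703), 70.74848175048828)
side bar [205. 299.] [ 0.5115 -0.3256  0.1019] 0.1083 ((508.8247375488281, -320.9833984375), (16.73263931274414, 61.40794372558594), 6.205113887786865)
side dark [330. 293.] 330 [ 0.6344 -0.2092  0.0388] 0.4602
side dark [243. 333.] 803 [ 0.5579 -0.3196  0.0483] 0.4602
```

View pics/crop1.png

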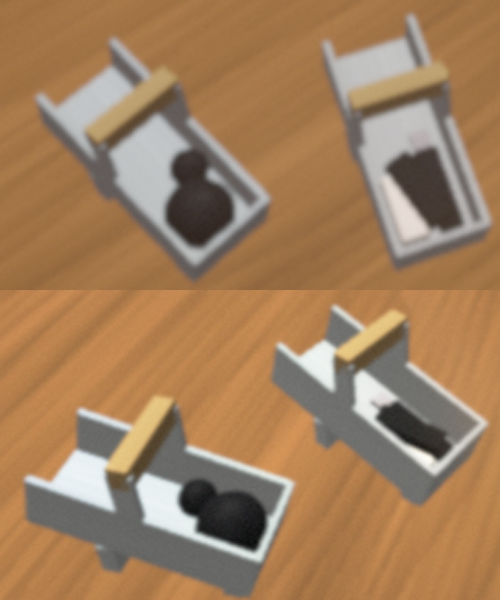

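```bash
python3 - <<'E'
from h import *
from scipy.spatial.transform import Rotation as R
ax=R.from_rotvec(arm.state()['tool_rot']).as_matrix(); print('toolx yaw',np.degrees(np.arctan2(ax[1,0],ax[0,0])))
H=[]
for n,(r0,r1,c0,c1) in dict(scene=(70,225,245,445),side=(115,225,205,385)).items():
    f=np.load(f'pics/{n}.npz'); P=cloud(f); m=np.zeros(P.shape[:2],bool); m[r0:r1,c0:c1]=1
    q=P[m&(P[...,2]>.02)&(P[...,2]<.25)]
    H.append(q)
    for lo,hi in((.02,.06),(.06,.1),(.1,.125),(.125,.145),(.145,.2)):
        s=q[(q[:,2]>lo)&(q[:,2]<hi)]
        if len(s): print(n,lo,hi,len(s),cv2.minAreaRect((s[:,:2]*1000).astype(np.float32)),s.max(0).round(3))
q=np.vstack(H)
# top-down height map, 2mm/px, x right, y up
x0,y0=q[:,0].min(),q[:,1].min(); print(x0,y0)
w=int((q[:,0].max()-x0)*400)+2;h=int((q[:,1].max()-y0)*400)+2
M=np.zeros((h,w),np.float32)
for p in q:
    i,j=int((p[1]-y0)*400),int((p[0]-x0)*400); M[h-1-i,j]=max(M[h-1-i,j],p[2])
im=cv2.applyColorMap((M/.18*255).clip(0,255).astype(np.uint8),cv2.COLORMAP_JET); im=cv2.resize(im,None,fx=4,fy=4,interpolation=0); 
for k in range(20):
    X=int(((k*.05)-x0)*1600)
    if 0<X<im.shape[1]: cv2.putText(im,f'{k*5}',(X,12),0,.4,(255,255,255)); cv2.line(im,(X,0),(X,im.shape[0]),(90,90,90))
for k in range(-12,12):
    Y=int((h-1-(k*.05-y0)*400)*4)
    if 0<Y<im.shape[0]: cv2.putText(im,f'{k*5}',(0,Y),0,.4,(255,255,255)); cv2.line(im,(0,Y),(im.shape[1],Y),(90,90,90))
print(im.shape); s=min(1,800/im.shape[1],600/im.shape[0]); cv2.imwrite('pics/hm.png',cv2.resize(im,None,fx=s,fy=s))
E
```

```text
toolx yaw 65.94551620166223
scene 0.02 0.06 3975 ((469.97265625, 116.95887756347656), (425.4116516113281, 446.26812744140625), 53.91098403930664) [0.723 0.42  0.06 ]
scene 0.06 0.1 3660 ((472.531982421875, -19.582611083984375), (303.88555908203125, 298.21826171875), 10.356579780578613) [0.62  0.154 0.1  ]
scene 0.1 0.125 3645 ((467.6563720703125, 58.84416961669922), (318.54425048828125, 145.0157928466797), 10.777233123779297) [0.637 0.158 0.125]
scene 0.125 0.145 1176 ((530.0465698242188, 69.93194580078125), (188.9734344482422, 143.95248413085938), 10.251654624938965) [0.635 0.156 0.145]
scene 0.145 0.2 464 ((573.3053588867188, 77.92367553710938), (92.12014770507812, 143.402099609375), 10.386415481567383) [0.631 0.156 0.164]
side 0.02 0.06 3115 ((435.0753479003906, 260.54376220703125), (306.1106872558594, 570.5652465820312), 7.03460693359375) [0.619 0.561 0.06 ]
side 0.06 0.1 3764 ((458.71746826171875, 56.24992752075195), (302.05865478515625, 142.7424774169922), 10.385144233703613) [0.619 0.135 0.1  ]
side 0.1 0.125 2860 ((467.6462707519531, 58.60061264038086), (319.4619445800781, 145.4429168701172), 10.213823318481445) [0.637 0.157 0.125]
side 0.125 0.145 1459 ((527.9549560546875, 70.64713287353516), (195.17652893066406, 144.9404296875), 10.212640762329102) [0.636 0.157 0.145]
side 0.145 0.2 525 ((573.129638671875, 78.72819519042969), (92.82093048095703, 143.69332885742188), 10.522049903869629) [0.632 0.156 0.164]
0.2971361092594911 -0.15453594162395107
(1152, 688, 3)
```

View pics/hm.png

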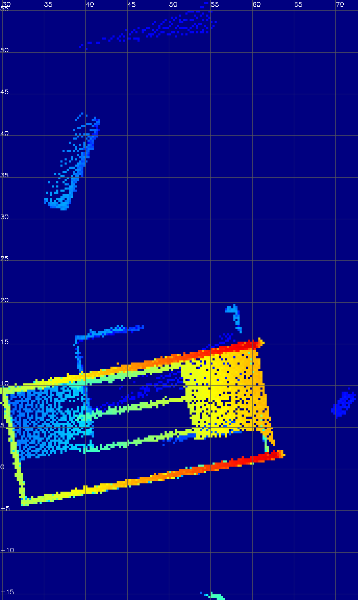

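>>> step_arm(
  commands=[
    [0.275, -0.8465, 0, -149],
    [0.275, -0.8465, 0, -149],
    [0.275, -0.8465, 0, -149],
    [0.275, -0.8465, 0, -149],
    [0.275, -0.8465, 0, -149],
    [0.275, -0.8465, 0, -149],
    [0.275, -0.8465, 0, -149],
    [0.275, -0.8465, 0, -149],
    [0.275, -0.8465, 0, -149],
    [0.275, -0.8465, 0, -149],
  ],
  claw=1,
  newtons=20,
)

```text
clock: 1.1
tool_pos: [0.3886, 0.0476, 0.2418]
tool_rot: [-3.091, 0.555, 0.001]
force: [1.0, 1.1, 0.4]
width: 0.0854
```

>>> step_arm(
  commands=[
    [0.12, -0.369, 0, -62.6],
    [0.12, -0.369, 0, -62.6],
    [0.12, -0.369, 0, -62.6],
    [0.12, -0.369, 0, -62.6],
    [0.12, -0.369, 0, -62.6],
    [0.12, -0.369, 0, -62.6],
    [0.12, -0.369, 0, -62.6],
    [0.12, -0.369, 0, -62.6],
    [0.12, -0.369, 0, -62.6],
    [0.12, -0.369, 0, -62.6],
  ],
)

```text
clock: 2.1
tool_pos: [0.5081, -0.3217, 0.2407]
tool_rot: [-2.351, 2.081, 0.004]
force: [0.5, 0.3, -0.1]
width: 0.0851
```

```bash
python3 - <<'E'
from h import *
from scipy.spatial.transform import Rotation as R
s=arm.state(); ax=R.from_rotvec(s['tool_rot']).as_matrix(); print(s['tool_pos'],'yaw',np.degrees(np.arctan2(ax[1,0],ax[0,0])))
f=grab('wrist','w1.png'); P=cloud(f); img=f['img'].astype(int)
d=P[...,2]; wood=(img[...,0]-img[...,2]>40)
b=(d>.100)&(d<.112)&wood&(np.hypot(P[...,0]-.509,P[...,1]+.3215)<.06)
r=cv2.minAreaRect((P[b][:,:2]*1000).astype(np.float32)); print('bar',b.sum(),r,P[b].mean(0))
w=(d>.06)&(d<.1)&(np.hypot(P[...,0]-.509,P[...,1]+.3215)<.06)
print('below',cv2.minAreaRect((P[w][:,:2]*1000).astype(np.float32)))
E
```

```text
[ 0.50814607 -0.32174969  0.24067626] yaw -83.01643606878243
bar 1094 ((507.6917419433594, -320.99456787109375), (13.222230911254883, 60.20674514770508), 6.767898082733154) [ 0.50760651 -0.32111514  0.10609001]
below ((492.73687744140625, -322.79888916015625), (75.30511474609375, 59.871253967285156), 6.760738372802734)
```

View pics/w1.png

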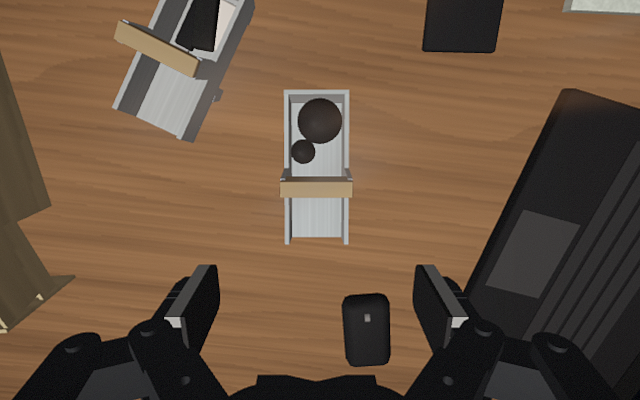

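>>> step_arm(
  commands=[
    [-0.0005, 0.001, -0.04, 0.0],
    [-0.0005, 0.001, -0.08, 0],
    [-0.0005, 0.001, -0.12, 0],
    [-0.0005, 0.001, -0.14, 0],
    [-0.0005, 0.001, -0.154, 0],
    [-0.0005, 0.001, -0.154, 0],
    [-0.0005, 0.001, -0.154, 0],
  ],
)

```text
clock: 2.85
tool_pos: [0.5075, -0.3186, 0.0877]
tool_rot: [-2.354, 2.078, 0.003]
force: [-0.1, -0.2, 0.2]
width: 0.0855
```

>>> step_arm(
  commands=[
    [0, 0, 0, 0],
    [0, 0, 0, 0],
    [0, 0, 0, 0],
    [0, 0, 0, 0],
    [0, 0, 0, 0],
    [0, 0, 0, 0],
    [0, 0, 0, 0],
    [0, 0, 0, 0],
  ],
  claw=0,
  newtons=25,
)

```text
clock: 3.65
tool_pos: [0.5084, -0.3194, 0.0895]
tool_rot: [-2.353, 2.078, -0.002]
force: [0.7, -0.1, 6.0]
width: 0.0594
```

>>> step_arm(
  commands=[
    [0, 0, 0.01, 0],
    [0, 0, 0.02, 0],
    [0, 0, 0.03, 0],
    [0, 0, 0.04, 0],
    [0, 0, 0.05, 0],
    [0, 0, 0.06, 0],
    [0, 0, 0.07, 0],
    [0, 0, 0.07, 0],
  ],
)

```text
clock: 4.45
tool_pos: [0.5093, -0.3201, 0.1614]
tool_rot: [-2.353, 2.078, -0.007]
force: [0.4, -0.5, -3.9]
width: 0.0594
```

```bash
python3 - <<'E'
from h import *
print(arm.state()['tool_pos'])
a=grab('side')['img'][150:400,80:400]; b=grab('wrist')['img'][50:300,160:480]
cv2.imwrite('pics/l1.png',np.hstack([a,b])[:,:,::-1])
E
```

```text
[ 0.50932618 -0.32006422  0.16140795]
```

View pics/l1.png

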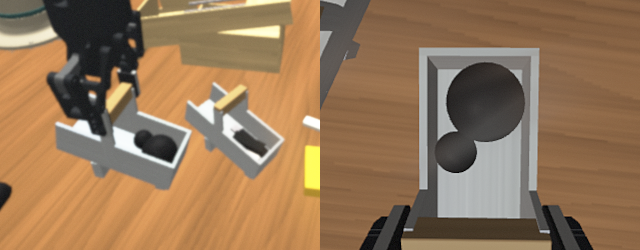

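```bash
python3 - <<'E'
from h import *
P=cloud(np.load('pics/scene.npz')); 
for lo in (.06,.1):
  m=((P[...,2]>lo)&(P[...,2]<.2)&(P[...,0]>.55)&(P[...,0]<1)&(P[...,1]>-.4)&(P[...,1]<.3)).astype(np.uint8)
  k,L,S,C=cv2.connectedComponentsWithStats(m)
  for i in range(1,k):
    if S[i,4]>20: q=P[L==i]; print(lo,C[i].round(),q.min(0).round(3),q.max(0).round(3))
# scoop extents in first cloud: points near scoop below bar, in scoop frame
q=P.reshape(-1,3); t=np.radians(186.8); d=q-[.5077,-.321,0]; X=d[:,0]*np.cos(t)+d[:,1]*np.sin(t); Y=-d[:,0]*np.sin(t)+d[:,1]*np.cos(t)
m=(abs(Y)<.04)&(abs(X)<.12)&(q[:,2]>.012)
for x in np.arange(-.11,.1,.01):
  s=m&(abs(X-x)<.005); 
  if s.sum()>3: print(x.round(3),s.sum(),q[s,2].min().round(3),q[s,2].max().round(3),Y[s].min().round(3),Y[s].max().round(3))
E
```

```text
0.06 [391. 155.] [0.55  0.002 0.06 ] [0.637 0.158 0.164]
0.06 [282. 243.] [ 0.55  -0.228  0.06 ] [ 0.622 -0.147  0.109]
0.1 [394. 150.] [0.55  0.002 0.1  ] [0.637 0.158 0.164]
0.1 [283. 241.] [ 0.584 -0.225  0.1  ] [ 0.616 -0.165  0.109]
-0.08 81 0.036 0.049 -0.03 0.031
-0.07 245 0.012 0.048 -0.029 0.031
-0.06 261 0.014 0.056 -0.029 0.031
-0.05 227 0.012 0.058 -0.029 0.031
-0.04 179 0.012 0.058 -0.029 0.031
-0.03 140 0.014 0.061 -0.029 0.031
-0.02 198 0.015 0.063 -0.03 0.031
-0.01 475 0.016 0.109 -0.029 0.032
-0.0 399 0.018 0.109 -0.029 0.031
0.01 240 0.02 0.107 -0.028 0.032
0.02 197 0.013 0.074 -0.026 0.032
0.03 99 0.014 0.076 -0.028 0.032
0.04 73 0.031 0.079 -0.028 0.032
0.05 138 0.032 0.081 -0.028 0.032
0.06 207 0.034 0.083 -0.029 0.032
0.07 120 0.037 0.061 -0.025 0.032
```

>>> step_arm(
  commands=[
    [0, 0, 0.025, 0],
    [0.005, 0.01, 0.06, 0],
    [0.014, 0.03, 0.09, 0],
    [0.026, 0.055, 0.1, 1],
    [0.04, 0.082, 0.1, 2],
    [0.054, 0.112, 0.1, 3],
    [0.068, 0.142, 0.1, 3.6],
    [0.082, 0.17, 0.1, 3.6],
    [0.096, 0.2, 0.1, 3.6],
    [0.11, 0.23, 0.1, 3.6],
  ],
)

```text
clock: 5.55
tool_pos: [0.6184, -0.088, 0.2587]
tool_rot: [-2.418, 2.003, 0.001]
force: [0.6, -0.7, -3.4]
width: 0.0598
```

>>> step_arm(
  commands=[
    [0.015, 0.03, 0, 0],
    [0.03, 0.06, 0, 0],
    [0.044, 0.09, 0, 0],
    [0.056, 0.118, 0, 0],
    [0.07, 0.145, 0, 0],
    [0.082, 0.17, 0, 0],
    [0.09, 0.186, 0, 0],
    [0.093, 0.192, 0, 0],
    [0.093, 0.192, 0, 0],
    [0.093, 0.192, 0, 0],
  ],
)

```text
clock: 6.55
tool_pos: [0.7109, 0.1027, 0.2584]
tool_rot: [2.418, -2.005, -0.001]
force: [0.1, 0.3, -4.1]
width: 0.0597
```

```bash
cat > look.py <<'E'
from h import *; import sys
from scipy.spatial.transform import Rotation as R
s=arm.state(); ax=R.from_rotvec(s['tool_rot']).as_matrix(); p=s['tool_pos']+[0,0,.0075]
d=p-[.625,.0875,0]; c,n=-.9836,-.1805
print(s['clock'],s['tool_pos'].round(4),'yaw',np.degrees(np.arctan2(ax[1,0],ax[0,0])).round(2),'handle in grader',(d[0]*c+d[1]*n).round(4),(-d[0]*n+d[1]*c).round(4),d[2].round(4),'F',s['force'].round(1),'w',s['width'])
a=grab('side')['img'][20:320,160:480]; b=grab('scene')['img'][30:330,220:540]
cv2.imwrite('pics/'+sys.argv[1],np.hstack([a,b])[:,:,::-1])
E
python3 look.py s1.png
```

```text
6.55 [0.7109 0.1027 0.2584] yaw -79.33 handle in grader -0.0872 0.0005 0.2659 F [ 0.1  0.3 -4.1] w 0.059657028119908265
```

View pics/s1.png

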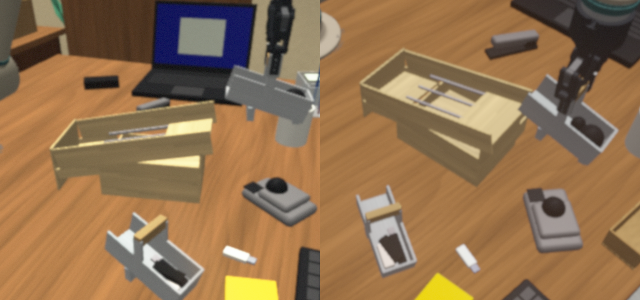

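```bash
cat > pitch.py <<'E'
from h import *
from scipy.spatial.transform import Rotation as R
s=arm.state(); ax=R.from_rotvec(s['tool_rot']).as_matrix(); p=s['tool_pos']+[0,0,.0075]
t=np.arctan2(ax[1,0],ax[0,0])-np.pi/2
for n in('scene','side'):
    f=np.load(f'pics/{n}.npz'); q=cloud(f).reshape(-1,3); g=f['img'].reshape(-1,3).astype(int); d=q-p
    X=d[:,0]*np.cos(t)+d[:,1]*np.sin(t); Y=-d[:,0]*np.sin(t)+d[:,1]*np.cos(t)
    m=(abs(Y)<.036)&(np.hypot(X,d[:,2])<.14)&(abs(g[:,0]-g[:,2])<25)&(g.mean(1)>75)
    wall=m&(Y>.022) # near wall
    print(n,m.sum(),'lowest z',q[m,2].min().round(3))
    for x in np.arange(-.1,.11,.02):
        w=wall&(abs(X-x)<.006)
        if w.sum()>3: print('  ',x.round(3),w.sum(),d[w,2].min().round(3),d[w,2].max().round(3))
E
python3 pitch.py
```

```text
scene 3384 lowest z 0.172
   -0.06 166 -0.094 -0.046
   -0.04 164 -0.087 -0.041
   -0.02 163 -0.081 -0.035
   0.0 187 -0.076 0.093
   0.02 205 -0.091 0.066
   0.04 154 -0.066 -0.019
   0.06 147 -0.06 -0.014
side 3057 lowest z 0.17
   -0.08 6 -0.06 -0.052
   -0.06 188 -0.096 -0.046
   -0.04 178 -0.087 -0.04
   -0.02 186 -0.083 0.11
   0.0 250 -0.075 0.094
   0.02 216 -0.093 -0.023
   0.04 181 -0.066 -0.018
   0.06 178 -0.06 -0.013
```

>>> step_arm(
  commands=[
    [0, 0, -0.02, 0],
    [0, 0, -0.04, 0],
    [0, 0, -0.054, 0],
    [-0.01, -0.002, -0.054, 0],
    [-0.02, -0.0037, -0.054, 0],
    [-0.03, -0.0055, -0.054, 0],
    [-0.038, -0.007, -0.054, 0],
    [-0.043, -0.008, -0.054, 0],
    [-0.043, -0.008, -0.054, 0],
  ],
)

```text
clock: 7.55
tool_pos: [0.6673, 0.0945, 0.2058]
tool_rot: [-2.417, 2.005, -0.001]
force: [0.4, 0.7, -4.1]
width: 0.0595
```

```bash
python3 look.py s2.png; python3 pitch.py
```

```text
7.55 [0.6673 0.0945 0.2058] yaw -79.36 handle in grader -0.0428 0.0008 0.2133 F [ 0.4  0.7 -4.1] w 0.05953576923412269
scene 2796 lowest z 0.118
   -0.06 133 -0.093 -0.046
   -0.04 136 -0.084 -0.04
   -0.02 133 -0.081 -0.035
   0.0 155 -0.076 0.093
   0.02 176 -0.091 0.069
   0.04 131 -0.065 -0.018
   0.06 111 -0.058 -0.013
side 2620 lowest z 0.12
   -0.06 152 -0.092 -0.044
   -0.04 155 -0.086 -0.04
   -0.02 162 -0.081 0.112
   0.0 216 -0.075 0.095
   0.02 179 -0.091 -0.023
   0.04 155 -0.064 -0.018
   0.06 147 -0.058 -0.013
```

View pics/s2.png

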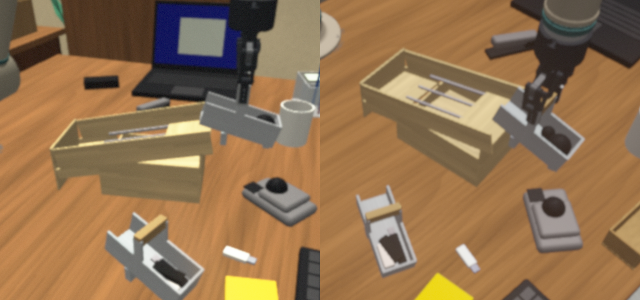

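>>> step_arm(
  commands=[
    [0, 0, -0.003, 0],
    [-0.005, -0.0009, -0.003, 0],
    [-0.01, -0.0018, -0.003, 0],
    [-0.015, -0.0027, -0.003, 0],
    [-0.02, -0.0036, -0.003, 0],
    [-0.025, -0.0045, -0.003, 0],
    [-0.025, -0.0045, -0.003, 0],
  ],
)

```text
clock: 8.35
tool_pos: [0.644, 0.0899, 0.2032]
tool_rot: [-2.415, 2.004, -0.005]
force: [3.1, -0.5, -4.2]
width: 0.0591
```

```bash
python3 look.py s3.png; python3 pitch.py
```

```text
8.35 [0.644  0.0899 0.2032] yaw -79.37 handle in grader -0.0191 0.001 0.2107 F [ 3.1 -0.5 -4.2] w 0.059148343197577044
scene 2688 lowest z 0.111
   -0.08 14 -0.055 -0.048
   -0.06 135 -0.091 -0.043
   -0.04 127 -0.083 -0.038
   -0.02 123 -0.077 -0.034
   0.0 149 -0.075 0.092
   0.02 186 -0.099 0.069
   0.04 113 -0.066 -0.02
   0.06 97 -0.06 -0.016
side 2541 lowest z 0.117
   -0.08 14 -0.06 -0.047
   -0.06 163 -0.09 -0.041
   -0.04 146 -0.084 -0.037
   -0.02 145 -0.079 -0.033
   0.0 208 -0.075 0.095
   0.02 208 -0.093 0.11
   0.04 139 -0.061 -0.019
   0.06 135 -0.06 -0.017
```

>>> step_arm(
  commands=[
    [-0.004, -0.0007, 0, 0],
    [-0.008, -0.0014, 0, 0],
    [-0.012, -0.0022, 0, 0],
    [-0.016, -0.0029, 0.001, 0],
    [-0.02, -0.0037, 0.001, 0],
    [-0.024, -0.0044, 0.002, 0],
    [-0.024, -0.0044, 0.002, 0],
  ],
)

```text
clock: 9.15
tool_pos: [0.6194, 0.0853, 0.2051]
tool_rot: [-2.416, 2.005, -0.004]
force: [2.7, -1.4, -1.6]
width: 0.0595
```

```bash
python3 look.py s4.png; python3 pitch.py
```

```text
9.15 [0.6194 0.0853 0.2051] yaw -79.37 handle in grader 0.0059 0.0012 0.2126 F [ 2.7 -1.4 -1.6] w 0.05947821399174295
scene 2780 lowest z 0.113
   -0.08 141 -0.074 -0.025
   -0.06 126 -0.069 -0.026
   -0.04 122 -0.072 -0.027
   -0.02 144 -0.074 -0.011
   0.0 174 -0.099 0.094
   0.02 112 -0.072 -0.03
   0.04 108 -0.073 -0.031
side 2554 lowest z 0.116
   -0.08 160 -0.074 -0.026
   -0.06 150 -0.07 -0.027
   -0.04 147 -0.069 -0.027
   -0.02 160 -0.072 -0.015
   0.0 210 -0.097 0.095
   0.02 130 -0.066 0.111
   0.04 125 -0.07 -0.031
```

View pics/s4.png

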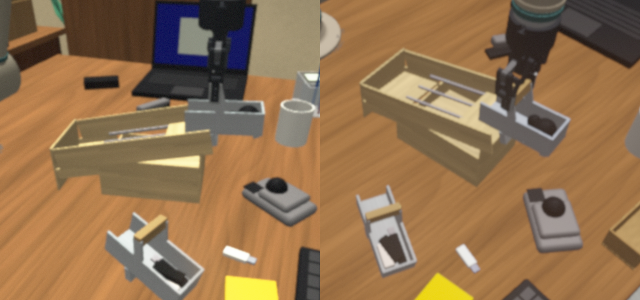

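>>> step_arm(
  commands=[
    [-0.004, -0.0007, 0.001, 0],
    [-0.008, -0.0014, 0.001, 0],
    [-0.012, -0.0022, 0.002, 0],
    [-0.016, -0.0029, 0.003, 0],
    [-0.02, -0.0037, 0.004, 0],
    [-0.024, -0.0044, 0.004, 0],
    [-0.028, -0.0051, 0.004, 0],
    [-0.028, -0.0051, 0.004, 0],
    [-0.028, -0.0051, 0.004, 0],
    [-0.028, -0.0051, 0.004, 0],
  ],
)

```text
clock: 10.25
tool_pos: [0.5911, 0.0804, 0.2092]
tool_rot: [-2.416, 2.005, -0.002]
force: [0.4, 0.6, -0.4]
width: 0.0595
```

```bash
python3 look.py s5.png; python3 pitch.py
```

```text
10.25 [0.5911 0.0804 0.2092] yaw -79.37 handle in grader 0.0347 0.0009 0.2167 F [ 0.4  0.6 -0.4] w 0.05952378249554263
scene 3232 lowest z 0.101
   -0.1 150 -0.051 -0.002
   -0.08 135 -0.052 -0.007
   -0.06 135 -0.062 -0.013
   -0.04 151 -0.092 -0.02
   -0.02 197 -0.088 0.001
   0.0 112 -0.077 -0.032
   0.02 105 -0.084 0.112
   0.04 13 -0.054 -0.044
side 2717 lowest z 0.123
   -0.1 138 -0.05 -0.003
   -0.08 164 -0.053 -0.006
   -0.06 160 -0.06 -0.013
   -0.04 172 -0.092 -0.018
   -0.02 211 -0.068 0.111
   0.0 141 -0.073 0.095
   0.02 131 -0.077 0.111
   0.04 18 -0.056 -0.044
```

View pics/s5.png

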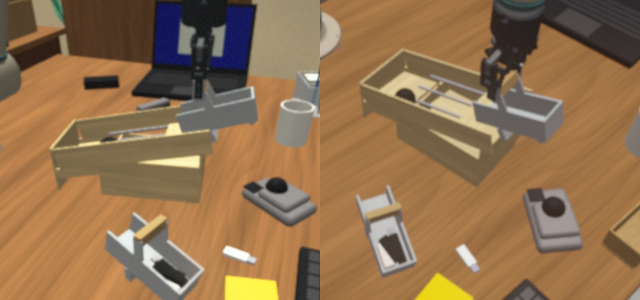

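>>> step_arm(
  commands=[
    [0.01, 0.0018, 0.003, 0],
    [0.02, 0.0036, 0.003, 0],
    [0.03, 0.0055, 0.003, 0],
    [0.04, 0.0073, 0.003, 0],
    [0.044, 0.008, 0.003, 0],
    [0.044, 0.008, 0.003, 0],
    [0.044, 0.008, 0.003, 0],
  ],
)

```text
clock: 11.05
tool_pos: [0.6348, 0.0884, 0.2118]
tool_rot: [-2.417, 2.005, -0.001]
force: [-0.3, -0.6, -3.2]
width: 0.0598
```

```bash
python3 look.py s6.png; python3 pitch.py; cat > balls.py <<'E'
from h import *
c,n=-.9836,-.1805
for k in('wrist','scene'):
    f=grab(k,k+'_b.png'); P=cloud(f); dk=(f['img'].max(-1)<75).astype(np.uint8)
    K,L,S,C=cv2.connectedComponentsWithStats(dk)
    for i in range(1,K):
        if S[i,4]>15:
            q=P[L==i]; m=np.median(q,0); d=m-[.625,.0875,0]; x,y=d[0]*c+d[1]*n,-d[0]*n+d[1]*c
            if -.2<x<.32 and abs(y)<.13 and m[2]<.25: print(k,C[i].round(),S[i,4],'grader',x.round(3),y.round(3),m[2].round(3),'ztop',q[:,2].max().round(3))
E
python3 balls.py
```

```text
11.05 [0.6348 0.0884 0.2118] yaw -79.36 handle in grader -0.0098 0.0009 0.2193 F [-0.3 -0.6 -3.2] w 0.05975973738489883
scene 3354 lowest z 0.12
   -0.1 153 -0.053 -0.004
   -0.08 145 -0.054 -0.008
   -0.06 137 -0.06 -0.014
   -0.04 154 -0.092 -0.02
   -0.02 214 -0.093 -0.0
   0.0 126 -0.081 0.053
   0.02 114 -0.083 0.071
   0.04 11 -0.058 -0.044
side 2833 lowest z 0.126
   -0.1 140 -0.053 -0.004
   -0.08 167 -0.055 -0.007
   -0.06 164 -0.06 -0.013
   -0.04 165 -0.09 -0.02
   -0.02 248 -0.088 -0.002
   0.0 160 -0.079 0.095
   0.02 132 -0.082 0.11
   0.04 17 -0.056 -0.044
wrist [428.  36.] 299 grader -0.13 0.096 0.019 ztop 0.344
wrist [369.  15.] 456 grader -0.141 0.041 0.05 ztop 0.057
wrist [261. 149.] 1347 grader -0.062 -0.026 0.182 ztop 0.344
wrist [267. 237.] 611 grader -0.016 -0.025 0.177 ztop 0.344
wrist [211. 214.] 49 grader 0.024 -0.096 0.048 ztop 0.344
wrist [391. 226.] 77 grader 0.019 0.063 0.086 ztop 0.344
wrist [200. 230.] 158 grader 0.046 -0.114 0.035 ztop 0.048
wrist [311. 363.] 28 grader 0.22 -0.005 0.028 ztop 0.03
scene [291. 110.] 253 grader 0.286 0.012 0.084 ztop 0.812
scene [351. 120.] 57 grader 0.205 -0.093 0.03 ztop 0.812
scene [449. 234.] 422 grader -0.127 0.047 0.049 ztop 0.812
```

```bash
python3 -c "
import cv2,numpy as np
a=cv2.imread('pics/wrist_b.png')[40:400,120:520];b=cv2.resize(cv2.imread('pics/scene_b.png')[70:190,250:380],(390,360),interpolation=2)
cv2.imwrite('pics/b1.png',np.hstack([a,b]))"
```

```text
(no output)
```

View pics/b1.png

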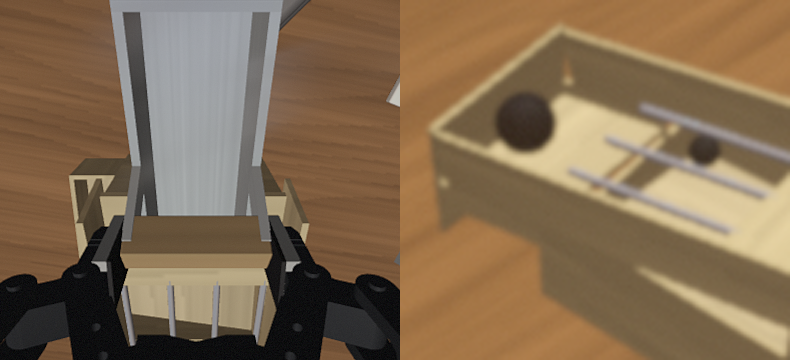

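>>> step_arm(
  commands=[
    [0, 0, -0.006, 0],
    [0, 0, -0.012, 0],
    [0.006, 0.0011, -0.017, 0],
    [0.012, 0.0022, -0.022, 0],
    [0.018, 0.0033, -0.027, 0],
    [0.024, 0.0044, -0.032, 0],
    [0.03, 0.0055, -0.037, 0],
    [0.0344, 0.0063, -0.041, 0],
    [0.0344, 0.0063, -0.041, 0],
  ],
)

```text
clock: 12.15
tool_pos: [0.6742, 0.0955, 0.1739]
tool_rot: [-2.409, 1.999, -0.015]
force: [5.9, 1.9, 6.0]
width: 0.0593
```

```bash
python3 look.py s7.png; python3 pitch.py
```

```text
12.15 [0.6742 0.0955 0.1739] yaw -79.38 handle in grader -0.0499 0.001 0.1814 F [5.9 1.9 6. ] w 0.0593064089720467
scene 2935 lowest z 0.089
   -0.08 31 -0.072 -0.048
   -0.06 131 -0.092 -0.043
   -0.04 123 -0.083 -0.038
   -0.02 119 -0.078 -0.031
   0.0 129 -0.071 -0.015
   0.02 183 -0.089 0.07
   0.04 125 -0.064 -0.014
   0.06 58 -0.055 -0.013
side 2503 lowest z 0.089
   -0.08 34 -0.073 -0.049
   -0.06 153 -0.092 -0.043
   -0.04 142 -0.083 -0.037
   -0.02 145 -0.077 0.08
   0.0 172 -0.071 0.094
   0.02 202 -0.091 -0.02
   0.04 143 -0.06 -0.014
   0.06 57 -0.054 -0.011
```

>>> step_arm(
  commands=[
    [0.01, 0.002, 0.015, 0],
    [0.025, 0.004, 0.04, 0],
    [0.03, 0.005, 0.075, 0],
    [0.03, 0, 0.1, 0],
    [0.02, -0.03, 0.1, 0],
    [0.003, -0.07, 0.1, 0],
    [-0.015, -0.11, 0.1, 0],
    [-0.033, -0.15, 0.1, -1],
    [-0.05, -0.19, 0.1, -2],
    [-0.07, -0.23, 0.1, -3.6],
  ],
)

```text
clock: 13.25
tool_pos: [0.6032, -0.136, 0.2735]
tool_rot: [-2.344, 2.075, -0.016]
force: [-0.2, -0.7, -3.1]
width: 0.0596
```

>>> step_arm(
  commands=[
    [-0.018, -0.04, 0, 0],
    [-0.036, -0.08, 0, 0],
    [-0.054, -0.115, 0, 0],
    [-0.072, -0.15, 0, 0],
    [-0.085, -0.17, 0, 0],
    [-0.095, -0.185, 0, 0],
    [-0.095, -0.185, -0.02, 0],
    [-0.095, -0.185, -0.05, 0],
    [-0.095, -0.185, -0.08, 0],
    [-0.095, -0.185, -0.08, 0],
  ],
)

```text
clock: 14.25
tool_pos: [0.5052, -0.3188, 0.1886]
tool_rot: [-2.345, 2.076, 0.001]
force: [-0.5, 0.5, -4.3]
width: 0.0594
```

```bash
python3 look.py s8.png; python3 pitch.py
```

```text
14.25 [ 0.5052 -0.3188  0.1886] yaw -83.04 handle in grader 0.1912 0.378 0.1961 F [-0.5  0.5 -4.3] w 0.05943885769298432
scene 3236 lowest z 0.11
   -0.08 40 -0.078 -0.052
   -0.06 66 -0.089 -0.045
   -0.04 59 -0.079 -0.039
   -0.02 69 -0.071 0.051
   0.0 48 -0.073 -0.011
   0.02 37 -0.091 -0.045
   0.06 4 -0.025 -0.015
side 7112 lowest z 0.102
   -0.08 56 -0.073 -0.054
   -0.06 303 -0.099 -0.048
   -0.04 287 -0.089 -0.042
   -0.02 285 -0.084 -0.036
   0.0 377 -0.078 0.09
   0.02 398 -0.097 0.106
   0.04 282 -0.066 -0.019
   0.06 194 -0.061 -0.016
```

>>> step_arm(
  commands=[
    [0, 0, -0.03, 0],
    [0, 0, -0.06, 0],
    [0, 0, -0.08, 0],
    [0, 0, -0.09, 0],
    [0, 0, -0.095, 0],
    [0, 0, -0.1, 0],
    [0, 0, -0.1, 0],
    [0, 0, -0.1, 0],
  ],
)

```text
clock: 15.15
tool_pos: [0.5086, -0.3213, 0.0943]
tool_rot: [-2.344, 2.075, -0.017]
force: [-1.5, 0.8, -2.2]
width: 0.0593
```

>>> step_arm(
  commands=[
    [0, 0, -0.003, 0],
    [0, 0, -0.006, 0],
    [0, 0, -0.006, 0],
    [0, 0, -0.006, 0],
  ],
)

```text
clock: 15.55
tool_pos: [0.5085, -0.3212, 0.0882]
tool_rot: [-2.344, 2.075, -0.017]
force: [-0.1, 0.1, -2.7]
width: 0.0594
```

>>> step_arm(
  commands=[
    [0, 0, -0.002, 0],
    [0, 0, -0.004, 0],
    [0, 0, -0.004, 0],
  ],
)

```text
clock: 15.85
tool_pos: [0.5082, -0.3216, 0.0867]
tool_rot: [-2.345, 2.075, -0.018]
force: [-5.3, 1.1, 11.6]
width: 0.0594
```

```bash
python3 look.py s9.png; python3 pitch.py
```

```text
15.85 [ 0.5082 -0.3216  0.0867] yaw -83.0 handle in grader 0.1887 0.3813 0.0942 F [-5.3  1.1 11.6] w 0.05941163843309669
scene 2552 lowest z 0.005
   -0.08 47 -0.079 -0.045
   -0.06 48 -0.08 -0.042
   -0.04 43 -0.071 -0.034
   -0.02 62 -0.067 0.055
   0.0 31 -0.068 -0.021
   0.02 14 -0.08 -0.044
   0.06 9 -0.034 -0.012
side 5300 lowest z 0.001
   -0.08 92 -0.078 -0.046
   -0.06 212 -0.092 -0.041
   -0.04 198 -0.081 -0.036
   -0.02 212 -0.078 0.05
   0.0 211 -0.071 0.095
   0.02 248 -0.093 -0.02
   0.04 193 -0.062 -0.014
   0.06 82 -0.056 -0.013
```

Firmly on the desk (11.6 N up). Release, then rise.

>>> step_arm(
  commands=[
    [0, 0, 0.001, 0],
    [0, 0, 0.001, 0],
    [0, 0, 0.001, 0],
    [0, 0, 0.001, 0],
    [0, 0, 0.001, 0],
    [0, 0, 0.001, 0],
  ],
  claw=1,
)

```text
clock: 16.55
tool_pos: [0.5082, -0.3215, 0.0874]
tool_rot: [-2.345, 2.075, -0.018]
force: [0.1, -0.0, -0.1]
width: 0.0857
```

>>> step_arm(
  commands=[
    [0, 0, 0.02, 0],
    [0, 0, 0.05, 0],
    [0, 0, 0.09, 0],
    [0, 0, 0.13, 0],
    [0, 0, 0.16, 0],
    [0, 0, 0.16, 0],
    [0, 0, 0.16, 0],
    [0, 0, 0.16, 0],
  ],
)

```text
clock: 17.35
tool_pos: [0.5074, -0.3209, 0.2458]
tool_rot: [-2.345, 2.075, -0.013]
force: [-0.5, -0.1, -1.0]
width: 0.0853
```

```bash
python3 - <<'E'
from h import *
s=arm.state(); print(s['clock'],s['tool_pos'],s['force'],s['width'])
f=grab('wrist'); P=cloud(f); g=f['img'].astype(int)
b=(P[...,2]>.095)&(P[...,2]<.118)&(g[...,0]-g[...,2]>40)&(np.hypot(P[...,0]-.508,P[...,1]+.321)<.06)
print('bar',cv2.minAreaRect((P[b][:,:2]*1000).astype(np.float32)),P[b].mean(0),P[b][:,2].max())
q=P.reshape(-1,3);d=q-[.508,-.321,0];t=np.radians(186.8);X=d[:,0]*np.cos(t)+d[:,1]*np.sin(t);Y=-d[:,0]*np.sin(t)+d[:,1]*np.cos(t)
m=(abs(Y)<.033)&(abs(X)<.085)&(q[:,2]>.01)
for x in np.arange(-.07,.08,.02):
  w=m&(abs(X-x)<.004); print(x.round(2),q[w,2].max().round(3),end=' ')
cv2.imwrite('pics/end.png',np.hstack([grab('scene')['img'][60:330,120:440],f['img'][40:310,160:480]])[:,:,::-1])
E
python3 balls.py | grep scene
```

```text
17.35 [ 0.50743475 -0.32091797  0.24580498] [-0.46248262 -0.11699899 -0.95674022] 0.08530789652542958
bar ((513.150146484375, -320.5338134765625), (13.374931335449219, 59.61558151245117), 6.114883899688721) [ 0.51328065 -0.32007047  0.10609538] 0.1081148340160184
-0.07 0.05 -0.05 0.055 -0.03 0.06 -0.01 0.32 0.01 0.071 0.03 0.077 0.05 0.082 0.07 0.044 scene [305. 100.] 235 grader 0.287 -0.033 0.08 ztop 0.09
scene [351. 120.] 43 grader 0.204 -0.093 0.028 ztop 0.035
scene [453. 237.] 315 grader -0.13 0.051 0.052 ztop 0.812
```

View pics/end.png

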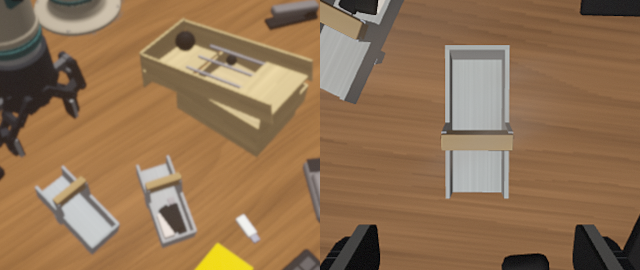

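```bash
python3 balls.py | grep scene; python3 -c "from bench import arm; print(arm.job_done())"
```

```text
scene [305. 100.] 239 grader 0.286 -0.033 0.081 ztop 0.812
scene [351. 120.] 45 grader 0.204 -0.093 0.029 ztop 0.035
scene [453. 237.] 315 grader -0.13 0.051 0.052 ztop 0.812
the job is handed in; nothing more can be done
None
```

The balls are sorted, the empty scoop stands upright and released on the desk, and the job is handed in at about 17 s; it reported no verdict.

**How it was tipped:** The moves only allow turning about the vertical. I gripped the handle bar by its two ends so the scoop could pivot. I pushed its front foot against the grader's upper edge until the nose was down about 32 degrees, where the scoop had already emptied (the 40 degrees in the brief was not reached). I then pressed the nose lightly on the head plate to level it and set the scoop back near its starting place.

**Last checks:**
- **Large ball:** in the foot trough, at about x 0.286, y -0.033 m in the grader frame. It had drifted about 45 mm sideways since my first look, but was still in the last two pictures.
- **Small ball:** in the low side lane, at about x 0.204, y -0.093, z 0.03 m. These are visible-surface positions, so it is about 10 mm inside the x limit.
- **Scoop:** empty, bar top 106 mm up (handle centre about 97 mm), and the wall slope matched the original upright stance.
- **Gripper:** open and well above the scoop, with about 1 N reading at the wrist.

No check failed. The highest force I saw was about 13 N, while pressing the scoop onto the desk.

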